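# Stand the slumped book back up and close the row

### The job

The last book of the row has slumped over onto the loose wooden bookend. Push on the book itself with the fingertips until it stands upright beside the others and stays up when you let go; only then push the loose bookend along the worktop until it is snug against the book and the row is closed and straight. Everything is only pushed: lift or topple nothing, leave the bookend where it is until the book stands, and leave the other things on the worktop alone.

Things in the scene. Friction and masses are not known exactly. Their poses are not given: they have to be found in the camera images.
- book_mid (a point): Centre of the slumped grey book, 174 mm deep (x: spine, at the robot's side, to page edges), 246 tall (y: foot to head), 30 thick (z: from the row to the loose bookend), 0.4 to 0.65 kg. It leans about 30 deg off the row on the loose bookend's top edge; outer head edge about 213 mm up. A push of 2 to 4 N at the head turns it up about its foot; standing, it stays up.
- book_foot (a point): Middle of the foot (bottom face) of the same book, 123 mm below its centre along its y axis; same axes. At the start the foot rests on the worktop 8 to 25 mm from the nearest standing book.
- book_head (a point): Middle of the head (top face) of the same book, 123 mm above its centre along its y axis; same axes. Add 15 mm along z for the outer edge of the head, which rises from about 213 to 246 mm above the worktop as the book is stood up.
- book_near_mid (a point): Centre of the standing book that is nearest the slumped one: 176 mm deep, 250 mm tall, 31 mm thick; same axes as the slumped book (y up, z towards the loose bookend, so its outer cover is 15.5 mm along +z from here). Loose.
- book_far_mid (a point): Centre of the other standing book, 168 mm deep, 228 mm tall, 29 mm thick, same axes; it stands between the nearer one and the fixed bookend. Loose.
- bookend_fixed: Dark wooden L-shaped bookend fixed to the worktop at the left end of the row, backing the standing books; size as the loose one, foot pointing to +y. Origin at worktop height, mid-width on the face that touches the books; x away from the robot, -y along the row towards the loose bookend, z up.
- bookend_face (a point): Loose dark wooden L-shaped bookend, 0.55 to 1.05 kg: panel 110 mm wide (x), 22 thick (y), 140 high; behind it a foot block 110 wide, 92 long, 30 high. This point: on the panel's face that looks to the row, mid-width, 15 mm up. +y towards the books, x away from the robot, z up. Slides when pushed low at its foot's end (3 to 10 N), can tip if pushed high on the panel.
- bookend_back (a point): Loose bookend: middle of the end face of its foot block, 15 mm above the worktop, 112 mm behind point bookend_face (along its -y); a flat face 110 mm wide and 30 mm high to push on. Same axes.
- jigger: Bystander, not to be moved: double-cone copper jigger, 43 mm across, 84 high. Origin at the centre of its underside.
- spice_jar: Bystander, not to be moved: small glass spice jar with a lid, 47 mm across, 98 mm high. Origin at the centre of its underside.
- tea_caddy: Bystander, not to be moved: round dark green tin with a wood-coloured lid, 60 mm across, 98 mm high. Origin at the centre of its underside.
- bitters: Bystander, not to be moved: slim brown bottle with a dark cap, 43 mm across, 142 high. Origin at the centre of its underside.
- jar: Bystander, not to be moved: wide glass jar with a lid, 64 mm across, 97 high. Origin at the centre of its underside.
- cork: Bystander, not to be moved: wine cork standing on end, 23 mm across, 43 high. Origin at the centre of its underside.

How it is judged:
By the outcome, as a careful person would: the job done as asked, in the order asked, and still so for the second after the job is handed in, with the robot touching nothing.
It also fails if it takes over 51 s, if anything falls off the work surface, if the arm or the gripper's body presses on something with over 40 N, if the wrist force passes 120 N, or if a joint passes its speed limit or range.

### The arm

A 6-joint arm with a two-finger parallel gripper is mounted at the origin on a cart in front of the work surface, level with it; the furniture and walls round the work are solid. World frame = base frame: x ahead of the robot, y to its left, z up, the work surface at z = 0. Lengths are in m, angles in rad, forces in N, time in s.
With the tool pointing down it reaches from about 0.375 to 0.975 m from the base axis. Payload 3.8 kg.
Tool frame: the origin (TCP) lies on the centre line of the jaws, within the pads' length; the fingertips stand 25 mm ahead of it and the grasp point (between the pads) lies 6 mm ahead of it; y points along the fingers, z is the direction in which the jaws open and shut, and the axes are right-handed (so a half turn about y gives the same grasp; the last joint's range is limited). The gripper opens to 85 mm and grips with 20 to 120 N. Pads are 22 mm wide; open, the fingers measure 114 mm over their backs; the gripper's body (76 mm by 85 mm) begins 54 mm behind the grasp point. The pads swing forward as they close: fully open they stand 13 mm farther back than shut.
Start: joints at [1.158, 0.264, 1.604, -0, 1.274, -0.037], TCP at [0.248, 0.628, 0.256] pointing down, gripper open.
Joint ranges: [-2.63, 2.63], [-0.94, 2.18], [0.31, 2.57], [-1.31, 4.45], [0, 2.66], [-2.55, 2.55]. Speed limits (rad/s): [2.57, 2.57, 3.14, 3.14, 3.14, 3.14].

### API

Orientations are given as a rotation vector (axis times angle).
In Python, from workcell import bot gives the robot as it stands.
- The arm moves only by the shell command python3 -m jog 'ROWS' [FORCE]. ROWS is JSON, a list of rows, each a list of 5 numbers: the shift along the world's x, y, z in mm, then the turn about the world's z in degrees, then the finger opening in mm, from 0 to 85.4. A call has exactly 10 rows; each row is the pose to reach, as a shift and turn from the pose commanded when the call began; what a row does not reach only later rows make up. A row lasts 1/8 s, in which the tool goes at most 62.5 mm and 10.7 degrees, less where a joint would pass 70% of its speed; a pose out of reach is approached as far as the arm can. A call with a gripper value outside its range is refused whole. The fingers move at their own pace and stop on an object; FORCE is the grip in N (left out, the last holds). Time passes only in rows, so rows that repeat a pose let the fingers close, or fill a call up. It gives the time, the measured TCP pose, the force and the opening at its end, in the units of the state.
- bot.read_state(): the state, without advancing time (a new reading comes with each control period).
- bot.read_camera(name): name is "scene" or "top" or "wrist"; returns a dict with "pixels" (384x512x3 uint8, red, green, blue), "fx", "fy", "cx", "cy" (pixels), "dist" ([k1, k2, p1, p2, k3] as OpenCV has them; the pictures are not rectified), "R" (3x3) and "t" (3): a world point X has camera coordinates R X + t. Camera axes: x right, y down, z forward; pixel columns grow to the right and rows downward; lengths in m; the calibration is good to about 2 mm. A picture is of the moment at which its call begins. There is no depth.
- bot.finish_job(): hands the job in, once; it reports no verdict.
The state is a dict: "time": time; "q": joint angles; "joint_vel": joint speeds; "joint_torque": joint torques, N m; "tool_pos": TCP position; "tcp_rot": TCP orientation; "wrist_force": force on the tool from outside, world axes, zero at the start; "torque": the same for the moment, N m; "width": opening from 0.0 (shut) to 1.0 (fully open).
Only numpy, scipy, OpenCV 4.12 (cv2) and the standard library are available. Lean on these libraries where they do the work, as an engineer would, in place of code of your own. Each camera call takes 0.05 s, during which the arm holds its last target.

## Working session

There is one attempt and no reset: what is moved stays moved. The work goes in short steps, Python scripts to look and compute and a shell command to move; the robot and the scene stay as the last step left them, time stands still between calls to the robot, and variables do not carry over. Pictures are saved under pics/ and viewed, and the job is handed in when it is done.

```bash
ls; mkdir -p pics
python3 - <<'E'
from workcell import bot
import cv2
s=bot.read_state()
print({k:s[k] for k in ('time','tool_pos','tcp_rot','wrist_force','width')})
for n in ('scene','top','wrist'):
    c=bot.read_camera(n); cv2.imwrite(f'pics/{n}0.png',cv2.cvtColor(c['pixels'],cv2.COLOR_RGB2BGR))
    print(n,c['fx'],c['cx'],c['cy'],c['dist'],c['R'],c['t'])
E
```

```text
pics
{'time': 0.0, 'tool_pos': array([0.24747855, 0.62727582, 0.25494878]), 'tcp_rot': array([-1.55279304,  0.29535666, -0.29454405]), 'wrist_force': array([-0.38571851,  0.7718002 ,  1.00932721]), 'width': 0.999264693077276}
scene 443.8205092424565 256.1051289346734 191.66734260563334 [-0.12093438  0.          0.          0.          0.        ] [[ 0.48778404 -0.87294569  0.00570622]
 [-0.45957216 -0.26234593 -0.84850931]
 [ 0.74219955  0.41126688 -0.52914969]] [-0.24700608  0.38348705  1.41112333]
top 370.25931214682635 252.86964630820177 194.2587757227472 [-0.08120611  0.          0.          0.          0.        ] [[-2.61896513e-02 -9.99656694e-01 -7.72759180e-04]
 [-9.85305052e-01  2.59441612e-02 -1.68821964e-01]
 [ 1.68784054e-01 -3.65998483e-03 -9.85646259e-01]] [0.00369615 0.51522253 1.25134259]
wrist 286.39122404340895 255.46723962003927 190.59631911009893 [0.01627057 0.         0.         0.         0.        ] [[ 0.36870075  0.92954683 -0.00156472]
 [ 0.88515728 -0.35057886  0.30592655]
 [ 0.2838245  -0.11418037 -0.95205383]] [-0.67220831 -0.0383548   0.38088858]
```

View pics/scene0.png

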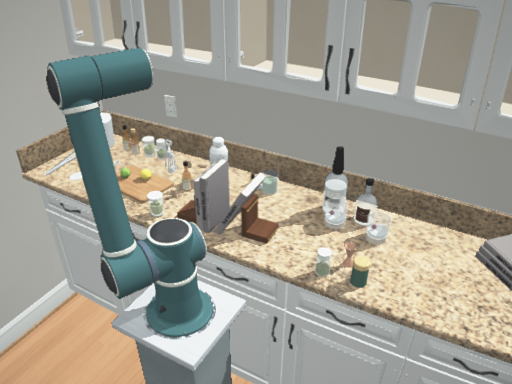

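View pics/top0.png

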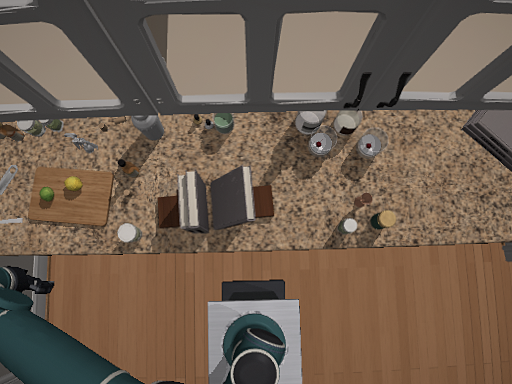

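View pics/wrist0.png

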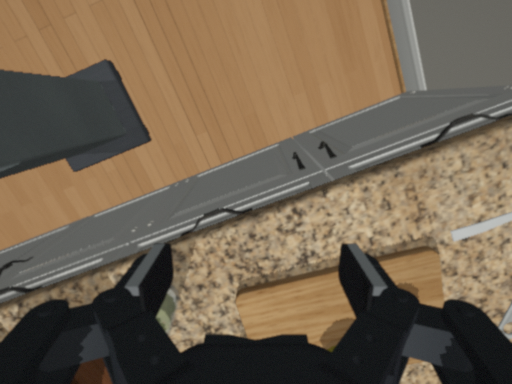

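Run:
```python
import cv2
a=cv2.imread('pics/top0.png')[155:245,145:285]; cv2.imwrite('pics/top0c.png',cv2.resize(a,None,fx=5.5,fy=5.5,interpolation=cv2.INTER_CUBIC))
a=cv2.imread('pics/scene0.png')[155:255,170:300]; cv2.imwrite('pics/scene0c.png',cv2.resize(a,None,fx=6,fy=6,interpolation=cv2.INTER_CUBIC))
```

```text
(no output)
```

View pics/top0c.png

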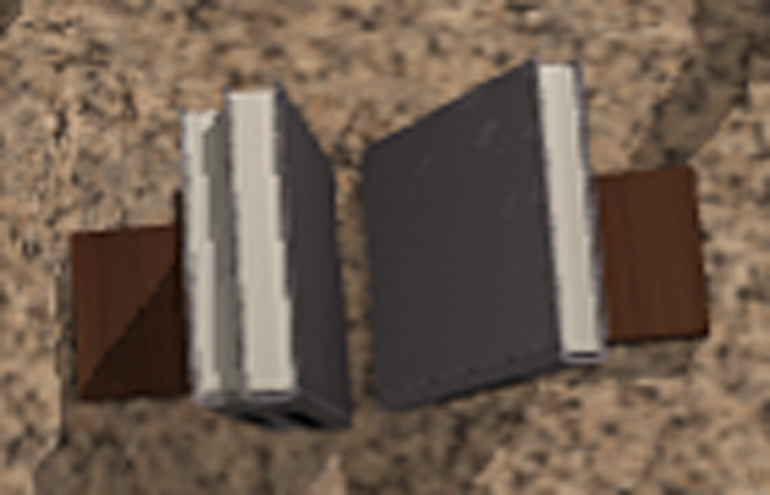

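View pics/scene0c.png

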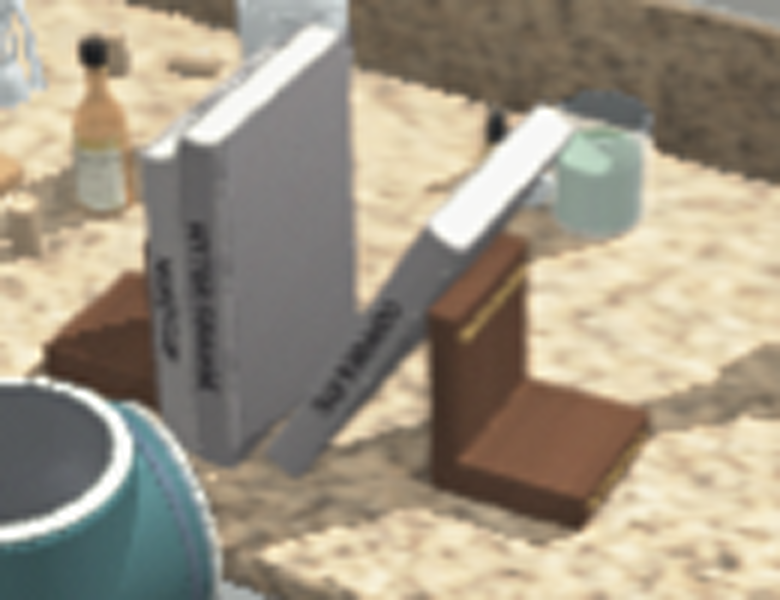

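```bash
cat > h.py <<'E'
import numpy as np, cv2
from workcell import bot
def cam(n):
    c=bot.read_camera(n); return c
def save(c,name,box=None,f=1):
    a=cv2.cvtColor(c['pixels'],cv2.COLOR_RGB2BGR)
    if box: a=a[box[2]:box[3],box[0]:box[1]]
    cv2.imwrite('pics/'+name,cv2.resize(a,None,fx=f,fy=f,interpolation=cv2.INTER_CUBIC))
def onz(c,px,z):
    K=np.array([[c['fx'],0,c['cx']],[0,c['fy'],c['cy']],[0,0,1]])
    p=cv2.undistortPoints(np.array([[px]],float),K,np.array(c['dist']))[0,0]
    R=np.array(c['R']);t=np.array(c['t']); o=-R.T@t; d=R.T@np.array([p[0],p[1],1]); return o+d*(z-o[2])/d[2]
def proj(c,X):
    K=np.array([[c['fx'],0,c['cx']],[0,c['fy'],c['cy']],[0,0,1]])
    return cv2.projectPoints(np.array([X],float),cv2.Rodrigues(np.array(c['R']))[0],np.array(c['t']),K,np.array(c['dist']))[0][0,0]
E
python3 - <<'E'
from h import *
c=cam('top')
np.set_printoptions(precision=4,suppress=True)
for n,u,v,z in [('near out nearrobot',296,392,.25),('near out far',276,92,.25),('near inner nr',246,392,.25),('slump out nr',605,358,.213),('slump out far',578,66,.213),('slump in nr',560,352,.228),('slump in far',537,66,.228),
 ('bookend back nr',708,335,.03),('bookend back far',692,168,.03),('be top near foot L',607,342,.03),('slump foot nr',385,408,.015),('slump foot far',363,156,.015),('near foot nr',350,425,0),('near foot far',334,165,0),('fixed nr',78,398,.03),('fixed far',72,236,.03)]:
    print(n,onz(c,(u/5.5+145-.4,v/5.5+155-.4),z))
s=cam('scene')
for n,u,v,z in [('slump out nr',468,250,.213),('slump out far',574,122,.213),('slump foot nr',290,474,0.),('be back nr top',588,500,.03),('be back far top',650,410,.03),('be back nr bot',583,527,0),('panel top outer nr',432,310,.14),('near out nr',222,145,.25),('near out far',348,38,.25),('near foot',235,464,0)]:
    print(n,onz(s,(u/6+170-.4,v/6+155-.4),z))
for n,z in (('jigger',.084),('jar',.098),('caddy',.098)):
    px={'jigger':(367,198),'jar':(350,226),'caddy':(387,218)}[n]; print(n,onz(c,px,z))
E
```

```text
near out nearrobot [0.3911 0.1511 0.25  ]
near out far [0.5535 0.1617 0.25  ]
near inner nr [0.3917 0.1776 0.25  ]
slump out nr [ 0.4086 -0.0124  0.213 ]
slump out far [ 0.5727 -0.0017  0.213 ]
slump in nr [0.411  0.0119 0.228 ]
slump in far [0.5696 0.0209 0.228 ]
bookend back nr [ 0.4401 -0.0795  0.03  ]
bookend back far [ 0.5487 -0.073   0.03  ]
be top near foot L [ 0.4374 -0.0151  0.03  ]
slump foot nr [0.4002 0.1282 0.015 ]
slump foot far [0.5653 0.1411 0.015 ]
near foot nr [0.3909 0.1526 0.    ]
near foot far [0.5629 0.1621 0.    ]
fixed nr [0.4099 0.3228 0.03  ]
fixed far [0.5147 0.3282 0.03  ]
slump out nr [ 0.4138 -0.0152  0.213 ]
slump out far [0.5818 0.0026 0.213 ]
slump foot nr [0.4051 0.1171 0.    ]
be back nr top [ 0.4438 -0.085   0.03  ]
be back far top [ 0.5501 -0.0753  0.03  ]
be back nr bot [ 0.4515 -0.0779  0.    ]
panel top outer nr [0.4407 0.0269 0.14  ]
near out nr [0.3924 0.1466 0.25  ]
near out far [0.5488 0.1542 0.25  ]
near foot [0.396  0.1549 0.    ]
jigger [ 0.4851 -0.3981  0.084 ]
jar [ 0.3905 -0.3293  0.098 ]
caddy [ 0.4134 -0.4566  0.098 ]
```

Run:
```python
from h import *
s=bot.read_state(); R=cv2.Rodrigues(np.array(s['tcp_rot']))[0]; print(R.round(3)); print(np.degrees(np.arctan2(R[1,2],R[0,2])))
```

```text
[[ 0.93  -0.     0.367]
 [-0.367 -0.001  0.93 ]
 [-0.    -1.    -0.001]]
68.46606754499736
```

```bash
python3 -m jog '[[0,0,60,0,50],[20,-30,120,-5,50],[50,-80,150,-11,50],[75,-135,150,-18,50],[95,-190,150,-25,50],[115,-245,150,-32,50],[135,-300,150,-39,50],[155,-355,150,-46,50],[175,-410,150,-53,50],[195,-465,150,-60,50]]'; python3 -m jog '[[15,-55,0,-3,50],[30,-110,0,-4.8,50],[40,-165,0,-4.8,50],[45,-210,0,-4.8,50],[50,-222,0,-4.8,50],[50,-222,-50,-4.8,50],[50,-222,-100,-4.8,50],[50,-222,-150,-4.8,50],[50,-222,-183,-4.8,50],[50,-222,-183,-4.8,50]]'
python3 - <<'E'
from h import *
s=bot.read_state(); R=cv2.Rodrigues(np.array(s['tcp_rot']))[0]; print(s['tool_pos'],s['wrist_force'],np.degrees(np.arctan2(R[1,2],R[0,2])),s['width'])
save(cam('scene'),'s1.png',(150,310,100,260),3.7);save(cam('top'),'t1.png',(145,285,155,255),5.5)
E
```

```text
time: 1.5
tool_pos: [0.4429, 0.1611, 0.4064]
tcp_rot: [-1.273, 1.102, -1.103]
wrist_force: [0.3, 0.0, -0.4]
width: 0.588
time: 2.75
tool_pos: [0.4903, -0.0578, 0.2201]
tcp_rot: [-1.243, 1.167, -1.157]
wrist_force: [0.4, -0.7, -0.4]
width: 0.589
[ 0.49033479 -0.05782905  0.22006105] [ 0.41649036 -0.6942582  -0.40542731] 3.7173810300215773 0.589182425872266
```

View pics/s1.png

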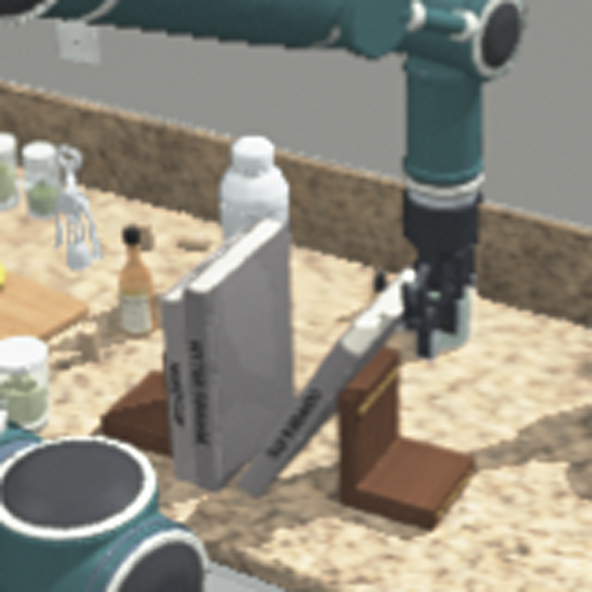

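View pics/t1.png

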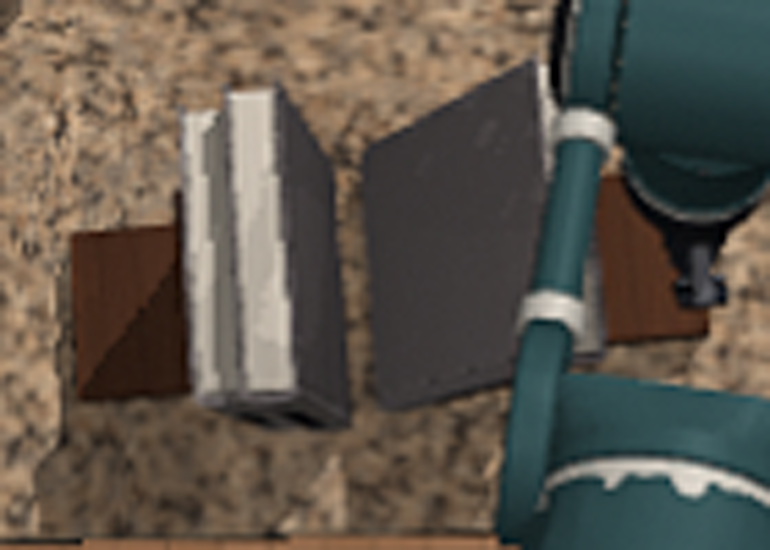

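```bash
python3 -m jog '[[0,15,0,0,50],[0,25,0,0,50],[-1,35,0,0,50],[-1,40,0,0,50],[-2,45,0,0,50],[-2,50,1,0,50],[-2,55,2,0,50],[-3,60,3,0,50],[-3,65,4,0,50],[-3,65,4,0,50]]'
python3 - <<'E'
from h import *
save(cam('scene'),'s2.png',(150,310,100,260),3.7)
E
```

```text
time: 4.1
tool_pos: [0.4896, 0.0064, 0.2271]
tcp_rot: [-1.239, 1.162, -1.161]
wrist_force: [1.4, -1.2, 0.2]
width: 0.584
```

View pics/s2.png

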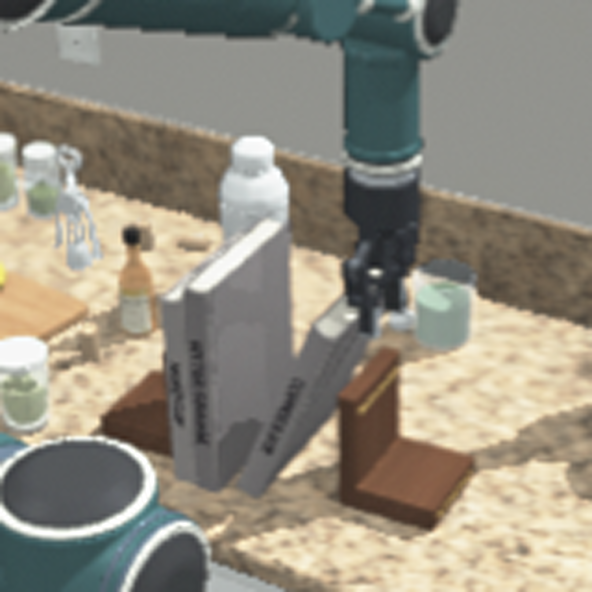

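Book is turning up about its foot (head now near pixel (250,183) in the full picture); bookend unmoved.

```bash
python3 -m jog '[[0,8,1,0,50],[-1,15,2,0,50],[-1,22,3,0,50],[-2,29,4,0,50],[-2,36,5,0,50],[-2,43,6,0,50],[-3,50,7,0,50],[-3,57,8,0,50],[-4,62,8,0,50],[-4,62,8,0,50]]'
python3 - <<'E'
from h import *
save(cam('scene'),'s3.png',(150,310,100,260),3.7)
E
```

```text
time: 5.4
tool_pos: [0.4856, 0.0683, 0.2352]
tcp_rot: [-1.239, 1.162, -1.161]
wrist_force: [-0.3, -0.5, -0.1]
width: 0.588
```

View pics/s3.png

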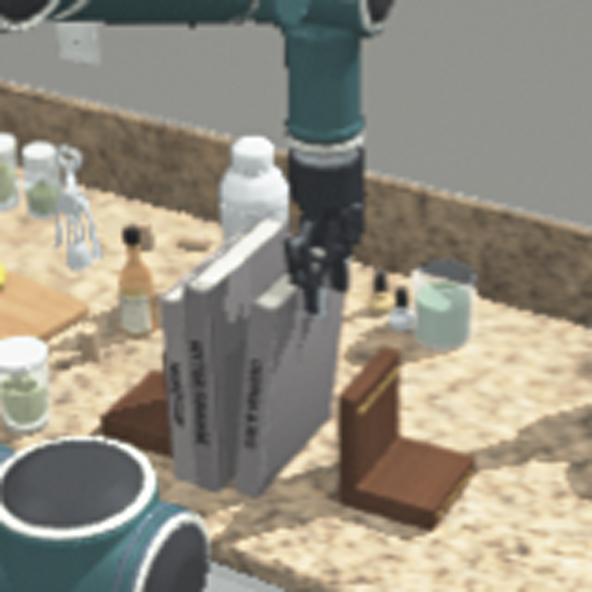

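```bash
python3 -m jog '[[0,4,0,0,50],[0,8,1,0,50],[-1,11,1,0,50],[-1,14,1,0,50],[-1,17,2,0,50],[-1,20,2,0,50],[-1,23,2,0,50],[-1,25,2,0,50],[-1,25,2,0,50],[-1,25,2,0,50]]'
python3 - <<'E'
from h import *
save(cam('scene'),'s4.png',(180,280,130,240),5);save(cam('top'),'t4.png',(145,285,155,255),5.5)
E
```

```text
time: 6.7
tool_pos: [0.4847, 0.0929, 0.2373]
tcp_rot: [-1.239, 1.162, -1.162]
wrist_force: [0.4, -0.4, 0.1]
width: 0.582
```

View pics/s4.png

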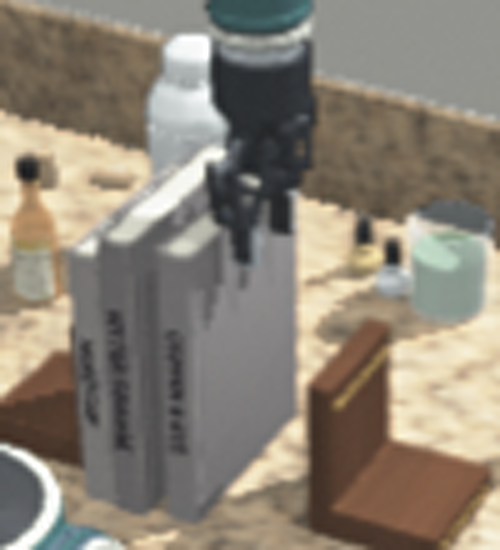

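View pics/t4.png

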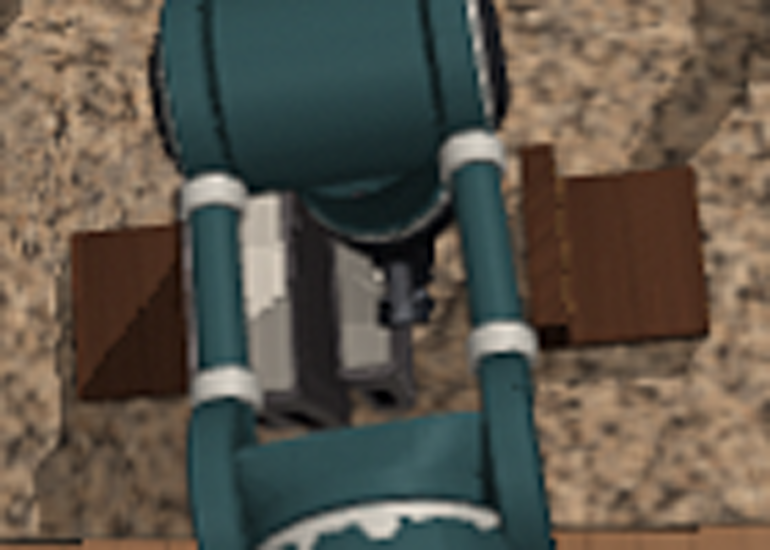

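Run:
```python
from h import *
np.set_printoptions(precision=4,suppress=True)
s=cam('scene');t=cam('top')
for n,u,v,z in [('head nr outer',203,258,.246),('foot nr outer',193,522,0),('head nr inner',163,247,.246),('near head outer',140,243,.25),('near foot outer',150,514,0)]:
    print(n,onz(s,(u/5+180-.4,v/5+130-.4),z))
for n,u,v,z in [('head nr outer',392,368,.246),('head nr inner',340,378,.246),('foot nr outer',412,402,0),('near outer',298,392,.25)]:
    print(n,onz(t,(u/5.5+145-.4,v/5.5+155-.4),z))
```

```text
head nr outer [0.4081 0.0973 0.246 ]
foot nr outer [0.4034 0.1148 0.    ]
head nr inner [0.4068 0.1317 0.246 ]
near head outer [0.3977 0.1458 0.25  ]
near foot outer [0.3951 0.1503 0.    ]
head nr outer [0.4029 0.1007 0.246 ]
head nr inner [0.3983 0.1283 0.246 ]
foot nr outer [0.4048 0.1122 0.    ]
near outer [0.391 0.15  0.25 ]
```

```bash
python3 -m jog '[[0,3,0,0,50],[0,6,0,0,50],[0,6,0,0,50],[0,2,0,0,50],[1,-10,0,0,50],[2,-30,0,0,50],[3,-50,20,0,50],[5,-90,60,0,50],[8,-130,80,0,50],[10,-180,80,0,50]]'
python3 - <<'E'
from h import *
save(cam('scene'),'s5.png',(180,280,130,240),5);save(cam('top'),'t5.png',(145,285,155,255),5.5)
E
```

```text
time: 8.15
tool_pos: [0.4959, -0.0891, 0.3202]
tcp_rot: [-1.236, 1.157, -1.165]
wrist_force: [0.8, -0.3, -0.3]
width: 0.588
```

View pics/s5.png

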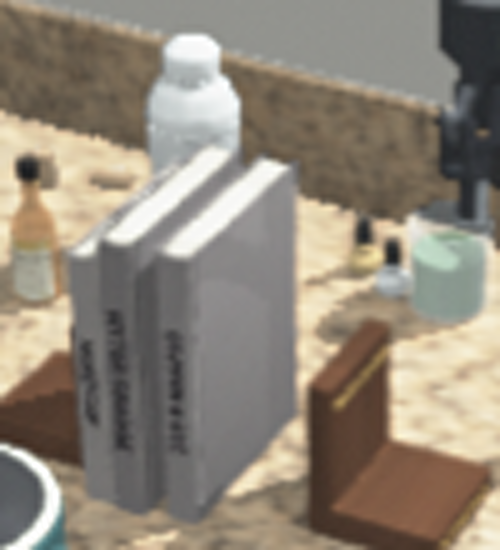

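View pics/t5.png

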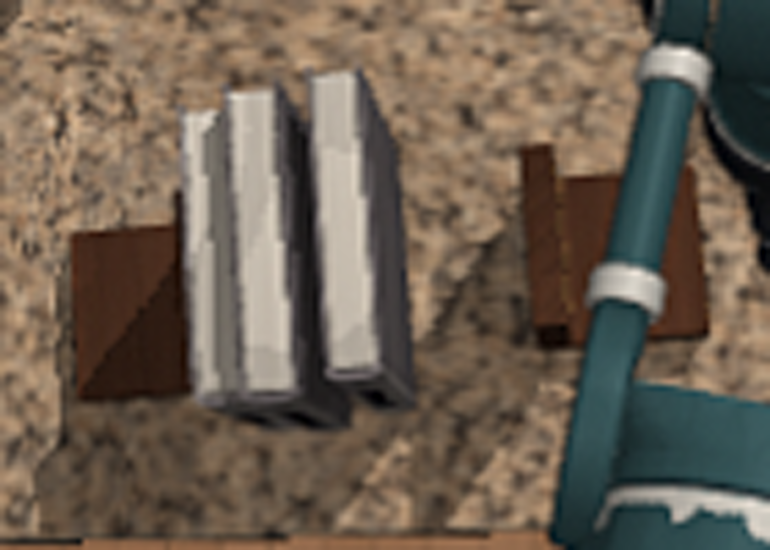

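Book stands free and upright (head inner edge in the top crop (325,378)–(310,78)), with a gap to the near book; the bookend has not moved. Now measure.

Run:
```python
from h import *
np.set_printoptions(precision=4,suppress=True)
t=cam('top')
for n,u,v,z in [('head nr outer',383,375,.246),('head far outer',360,72,.246),('foot nr outer',413,405,0),('foot far',398,150,0),('near outer',298,392,.25),('near outer far',276,90,.25),('panel top face nr',540,345,.14),('panel top face far',522,148,.14),('back nr',708,335,.03),('back far',692,168,.03)]:
    print(n,onz(t,(u/5.5+145-.4,v/5.5+155-.4),z))
```

```text
head nr outer [0.3993 0.1055 0.246 ]
head far outer [0.5643 0.1166 0.246 ]
foot nr outer [0.4028 0.1115 0.    ]
foot far [0.5718 0.1195 0.    ]
near outer [0.391 0.15  0.25 ]
near outer far [0.5546 0.1617 0.25  ]
panel top face nr [0.4246 0.0248 0.14  ]
panel top face far [0.5419 0.0329 0.14  ]
back nr [ 0.4401 -0.0795  0.03  ]
back far [ 0.5487 -0.073   0.03  ]
```

```bash
python3 -m jog '[[0,-15,0,0,50],[0,-30,0,0,50],[0,-30,-50,0,50],[0,-30,-100,0,50],[0,-30,-150,0,50],[0,-30,-200,0,50],[0,-30,-240,0,50],[0,-30,-265,0,50],[0,-30,-284,0,50],[0,-30,-284,0,50]]'
python3 - <<'E'
from h import *
save(cam('scene'),'s6.png',(180,320,130,260),5);save(cam('top'),'t6.png',(145,285,155,255),5.5)
E
```

```text
time: 9.55
tool_pos: [0.4931, -0.1166, 0.0315]
tcp_rot: [-1.241, 1.165, -1.158]
wrist_force: [0.1, -0.4, 0.0]
width: 0.587
```

View pics/s6.png

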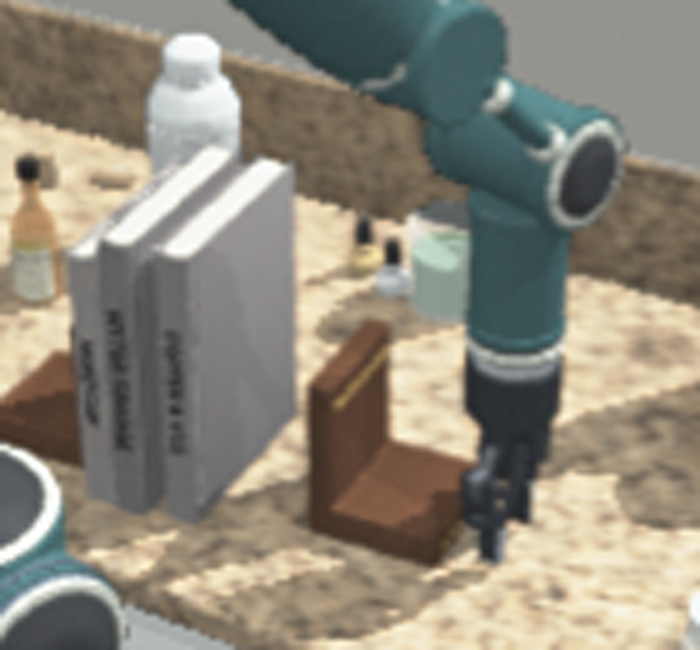

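View pics/t6.png

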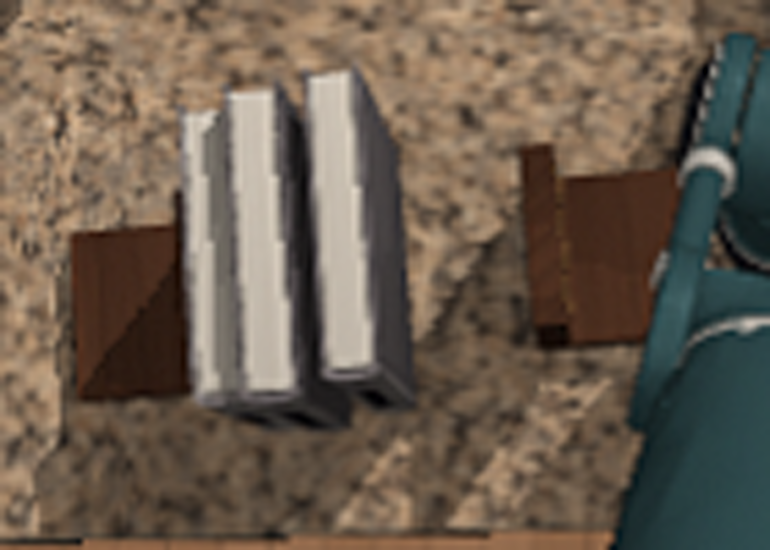

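```bash
python3 -m jog '[[2,10,0,0,50],[2,20,0,0,50],[1,28,0,0,50],[1,36,0,0,50],[0,44,0,0,50],[0,52,0,0,50],[-1,60,0,0,50],[-1,68,0,0,50],[-2,76,0,0,50],[-2,76,0,0,50]]'
python3 - <<'E'
from h import *
save(cam('scene'),'s7.png',(180,320,130,260),5);save(cam('top'),'t7.png',(145,285,155,255),5.5)
E
```

```text
time: 10.9
tool_pos: [0.4931, -0.0407, 0.0338]
tcp_rot: [-1.239, 1.16, -1.162]
wrist_force: [0.0, -0.7, 1.0]
width: 0.587
```

View pics/s7.png

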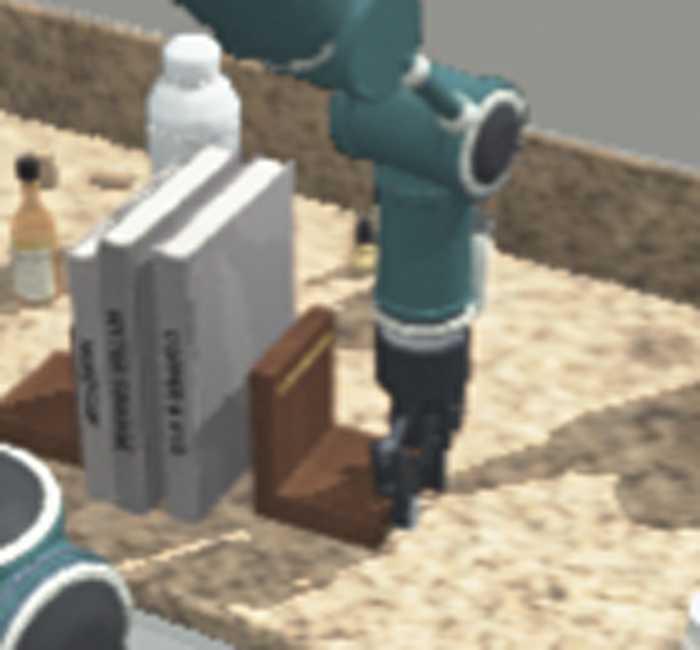

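View pics/t7.png

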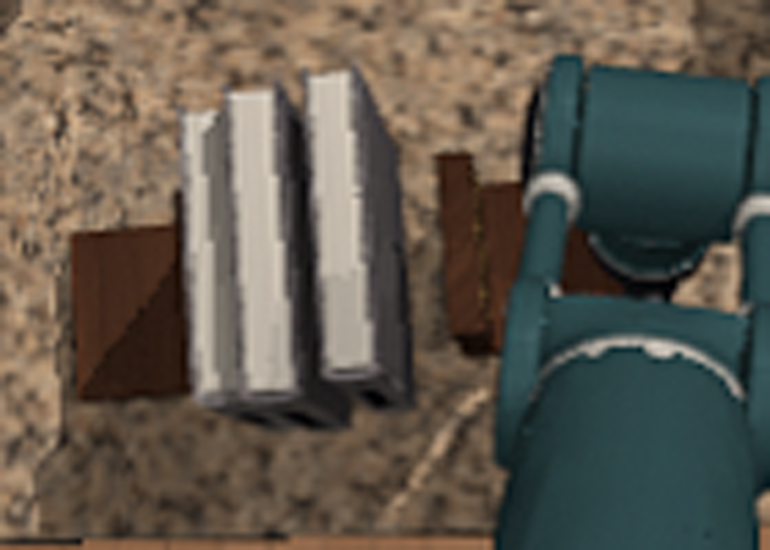

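The bookend slides straight; the book still stands. Continue.

```bash
python3 -m jog '[[0,5,0,0,50],[-1,10,0,0,50],[-1,14,0,0,50],[-1,18,0,0,50],[-1,21,0,0,50],[-1,24,0,0,50],[-2,26,0,0,50],[-2,28,0,0,50],[-2,30,0,0,50],[-2,32,0,0,50]]'
python3 - <<'E'
from h import *
save(cam('scene'),'s8.png',(180,320,130,260),5);save(cam('top'),'t8.png',(145,285,155,255),5.5)
E
```

```text
time: 12.25
tool_pos: [0.4908, -0.0097, 0.0333]
tcp_rot: [-1.24, 1.161, -1.162]
wrist_force: [-0.1, -5.7, 0.8]
width: 0.582
```

View pics/s8.png

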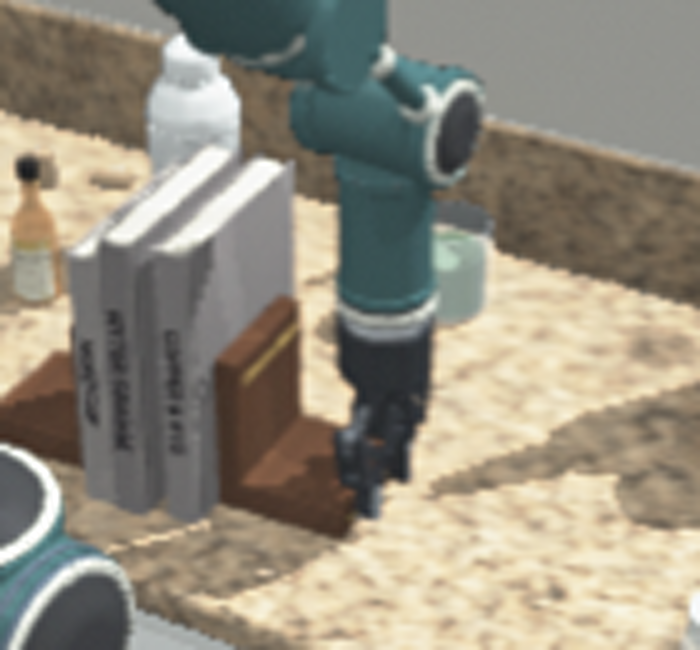

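View pics/t8.png

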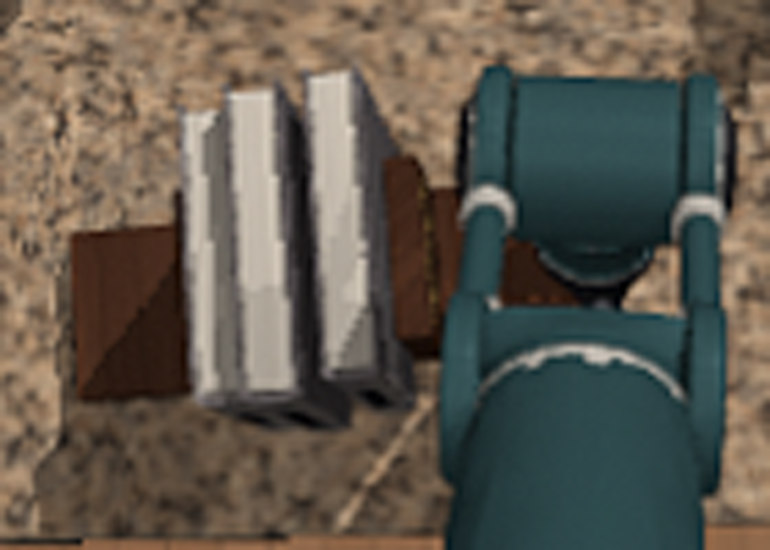

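```bash
python3 -m jog '[[0,1.5,0,0,50],[0,3,0,0,50],[0,4.5,0,0,50],[0,6,0,0,50],[0,7.5,0,0,50],[-1,9,0,0,50],[-1,10,0,0,50],[-1,11,0,0,50],[-1,12,0,0,50],[-1,12,0,0,50]]'
python3 - <<'E'
from h import *
save(cam('scene'),'s9.png',(180,320,130,260),5);save(cam('top'),'t9.png',(145,285,155,255),5.5)
E
```

```text
time: 13.6
tool_pos: [0.4899, 0.0019, 0.0333]
tcp_rot: [-1.24, 1.161, -1.163]
wrist_force: [0.9, -7.3, 0.8]
width: 0.582
```

View pics/s9.png

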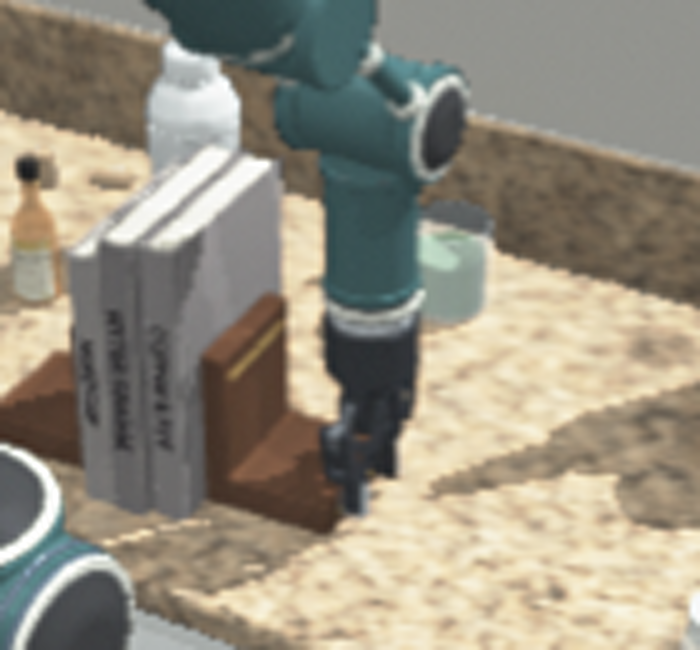

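View pics/t9.png

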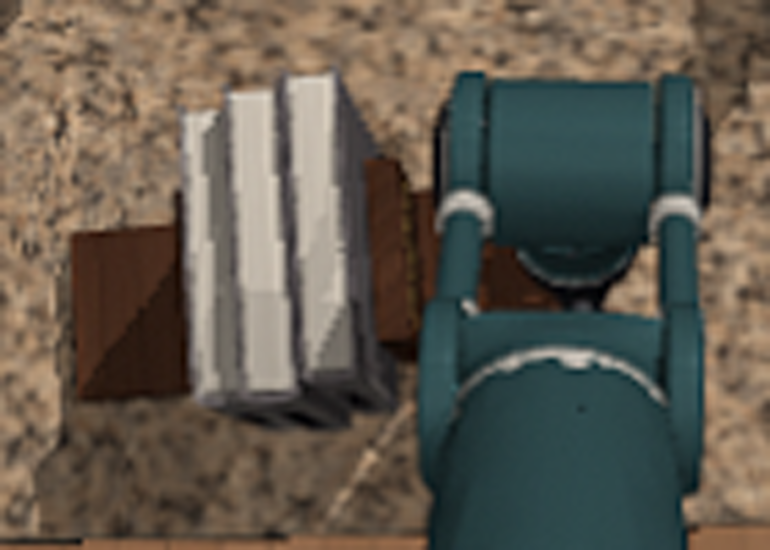

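```bash
python3 -m jog '[[0,0.5,0,0,50],[0,1,0,0,50],[0,1.5,0,0,50],[0,2,0,0,50],[0,2.5,0,0,50],[0,3,0,0,50],[0,3.3,0,0,50],[0,3.6,0,0,50],[0,4,0,0,50],[0,4,0,0,50]]'
```

```text
time: 14.95
tool_pos: [0.4899, 0.0043, 0.0334]
tcp_rot: [-1.243, 1.159, -1.164]
wrist_force: [0.6, -14.9, 0.9]
width: 0.584
```

Run:
```python
from h import *
save(cam('scene'),'s10.png',(185,265,140,245),5.7);save(cam('top'),'t10.png',(145,285,155,255),5.5)
```

```text
(no output)
```

View pics/s10.png

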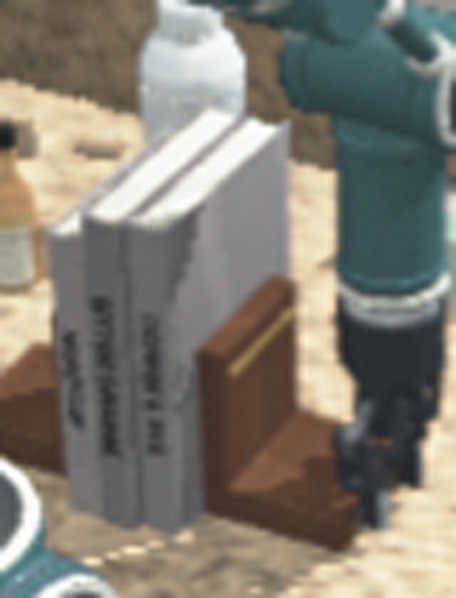

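View pics/t10.png

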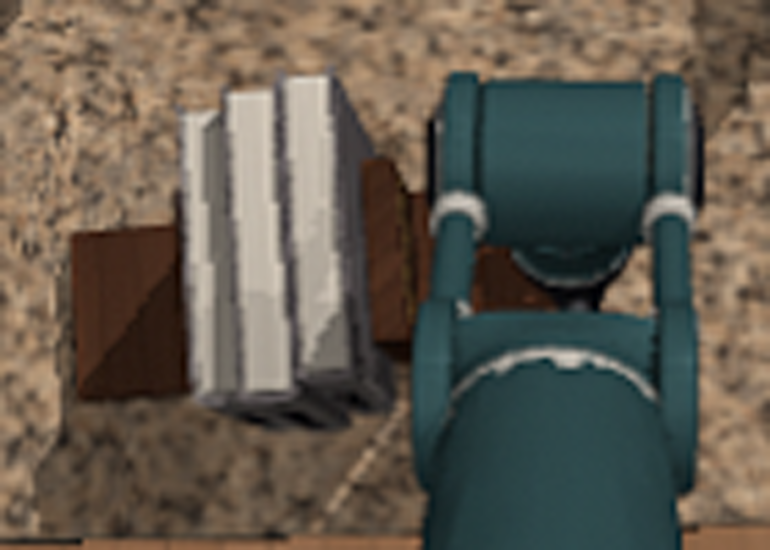

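```bash
python3 -m jog '[[0,0.5,0,0,50],[0,1,0,0,50],[0,1.5,0,0,50],[0,2,0,0,50],[0,2.5,0,0,50],[0,2.5,0,0,50],[0,2.5,0,0,50],[0,2.5,0,0,50],[0,2.5,0,0,50],[0,2.5,0,0,50]]'
```

```text
time: 16.3
tool_pos: [0.49, 0.0045, 0.0334]
tcp_rot: [-1.246, 1.156, -1.166]
wrist_force: [-0.5, -26.6, 0.5]
width: 0.587
```

The row is firm (26.6 N, 0.2 mm of movement). Back off and check.

```bash
python3 -m jog '[[0,-2,0,0,50],[0,-4,0,0,50],[0,-6,0,0,50],[0,-10,0,0,50],[1,-20,0,0,50],[2,-45,0,0,50],[3,-80,20,0,50],[4,-110,70,0,50],[5,-140,120,0,50],[5,-190,160,0,50]]'
python3 - <<'E'
from h import *
np.set_printoptions(precision=4,suppress=True)
save(cam('scene'),'s11.png',(185,265,140,245),5.7);t=cam('top');save(t,'t11.png',(150,250,160,240),8)
E
```

```text
time: 17.55
tool_pos: [0.4951, -0.1802, 0.1947]
tcp_rot: [-1.238, 1.159, -1.162]
wrist_force: [0.4, 0.7, -0.1]
width: 0.591
```

View pics/s11.png

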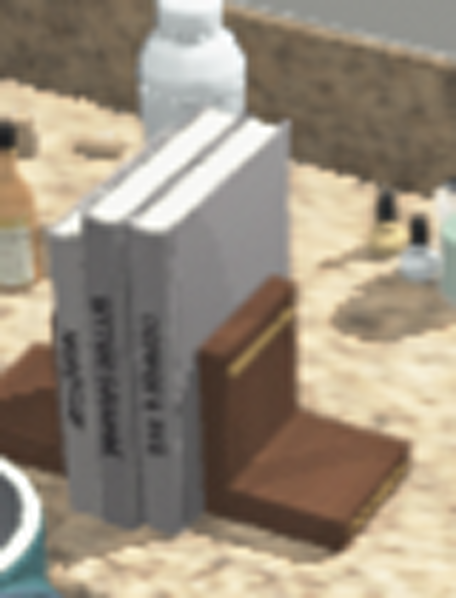

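View pics/t11.png

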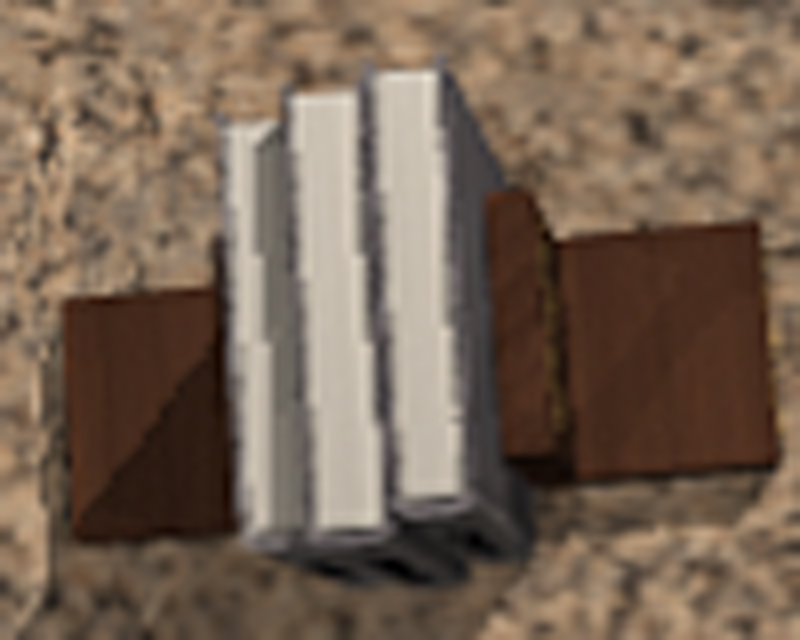

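Run:
```python
from h import *
np.set_printoptions(precision=4,suppress=True)
t=cam('top');s=cam('scene')
a=np.radians(3.6); ex=np.array([np.cos(a),np.sin(a)]);ey=np.array([-np.sin(a),np.cos(a)])
for n,u,v,z in [('slump outer nr',464,497,.246),('slump outer far',440,72,.246),('slump inner nr',400,500,.246),('slump inner far',378,75,.246),('near outer nr',385,530,.25),('near outer far',360,93,.25),('near inner nr',316,530,.25),('near in far',292,95,.25),('far nr',245,538,.228),('far far',228,122,.228),('panel face nr',505,455,.14),('panel face far',487,190,.14),('back nr',776,465,.03),('back far',758,224,.03),('fixed back nr',72,537,.03),('fixed back far',66,298,.03)]:
    p=onz(t,(u/8+150-.44,v/8+160-.44),z)[:2];print(n,p,'row',p@ex,p@ey)
print('scene')
for n,u,v,z in [('slump outer nr head',165,232,.246),('slump outer nr foot',178,530,0),('near outer nr head',128,220,.25),('near outer foot',135,525,0),('slump far outer head',290,125,.246)]:
    p=onz(s,(u/5.7+185-.4,v/5.7+140-.4),z)[:2];print(n,p,'row',p@ex,p@ey)
```

```text
slump outer nr [0.403  0.1249] row 0.4100377195789155 0.09939066787660948
slump outer far [0.5621 0.133 ] row 0.5693594740115293 0.09747717642631867
slump inner nr [0.4025 0.1483] row 0.41098650286546473 0.12274579742582852
slump inner far [0.5616 0.1562] row 0.5703172254152405 0.12067114315323643
near outer nr [0.3913 0.1532] row 0.4001577240276773 0.1283575352756521
near outer far [0.5539 0.1623] row 0.5630451185226978 0.12724430211801685
near inner nr [0.3919 0.1783] row 0.4023357310274248 0.1533735963133409
near in far [0.5539 0.1877] row 0.5645901061801175 0.15257636674844294
far nr [0.3915 0.2085] row 0.4038518604782821 0.18351128941888512
far far [0.5494 0.216 ] row 0.5618527533059225 0.1810922757631081
panel face nr [0.43   0.1212] row 0.4367194227041784 0.09395511833130982
panel face far [0.5384 0.1276] row 0.5454009639737181 0.09358732341286947
back nr [0.435  0.0144] row 0.43499444091265965 -0.01297416177056855
back far [0.5424 0.0198] row 0.5425794538243528 -0.01426077899598627
fixed back nr [0.4109 0.3236] row 0.43044901769406135 0.2971167103758118
fixed back far [0.5172 0.3278] row 0.5367682782911338 0.2947256042112538
scene
slump outer nr head [0.4014 0.1221] row 0.40830147374600295 0.09667834824547723
slump outer nr foot [0.4065 0.1281] row 0.4137026631178733 0.10230227693852306
near outer nr head [0.3967 0.1476] row 0.4052071398774763 0.12234865061027245
near outer foot [0.3963 0.1575] row 0.40537894631766347 0.1322772654491671
slump far outer head [0.5663 0.1285] row 0.5732223726479981 0.0927303376859433
```

```bash
python3 -m jog '[[0,0,20,0,50],[0,0,40,0,50],[0,0,40,0,50],[0,0,40,0,50],[0,0,40,0,50],[0,0,40,0,50],[0,0,40,0,50],[0,0,40,0,50],[0,0,40,0,50],[0,0,40,0,50]]'
python3 - <<'E'
from h import *
t=cam('top');save(t,'t12.png')
a=cv2.imread('pics/t12.png').astype(int);b=cv2.cvtColor(cv2.imread('pics/t11.png'),cv2.COLOR_BGR2GRAY)
o=cv2.imread('pics/t11.png')
n=cv2.resize(a[160:240,150:250].astype('uint8'),None,fx=8,fy=8,interpolation=cv2.INTER_CUBIC)
print('mean diff',cv2.absdiff(n,o)[:,:600].mean(), cv2.absdiff(n,o)[:,:600].max())
E
```

```text
time: 19.0
tool_pos: [0.4948, -0.1794, 0.2324]
tcp_rot: [-1.239, 1.162, -1.162]
wrist_force: [0.2, 0.6, 0.1]
width: 0.59
mean diff 1.2252326388888888 23
```

View pics/t12.png

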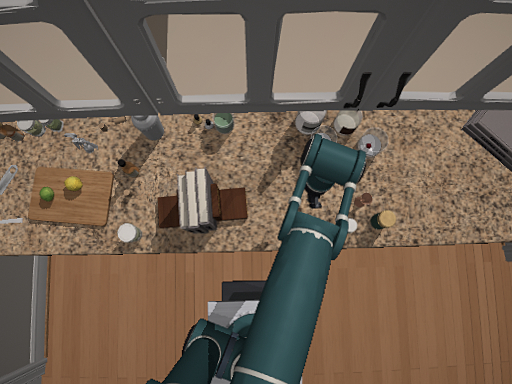

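The row is closed at pixels (178–246, 170–230), has not changed over the last 1.4 s, and the arm is clear of it.

```bash
python3 -c "
from workcell import bot
print(bot.finish_job())"
```

```text
the job is handed in; nothing more can be done
None
```

The book is standing, the row is closed, and I handed the job in at about 19 s.

**Book:** I pushed its head with the fingertips until it stood. After I backed the fingers away it stayed up on its own, and the bookend had not moved.

**Bookend:** I pushed it low on the end of its foot until the row was tight. At the end the force rose to 26.6 N with only 0.2 mm of movement. I then backed the arm off so it touches nothing.

**Last checks:**
- The pictures show the books upright, parallel to within about 1°, and touching each other. The bookend is against the book, within the 2 mm accuracy of the camera calibration.
- The row did not change over the 1.4 s between the last two pictures.
- I didn't measure the bystanders individually. They look unmoved in the last top picture, where the arm hides part of the worktop.

**Not perfect:** the pushed book still sits about 5–8 mm deeper, away from the robot, than its neighbour. It started with about that offset, and I left it.

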